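Tare the weighing beaker on the lab balance

ROBOT

A 6-joint arm with a two-finger parallel gripper is mounted at the origin on the work surface. World frame = base frame: x ahead of the robot, y to its left, z up, the work surface at z = 0. Lengths are in mm, angles in rad, forces in N, time in s.
With the tool pointing down it reaches from about 275 to 750 mm from the base axis. Payload 10.2 kg.
Tool frame: the origin (TCP) lies at the very end of the fingers, on their centre line; the grasp point (between the pads) lies 19 mm behind it (ctrl.tcp_to_grasp is the distance from the TCP to the grasp point, in mm); z points along the fingers, x is the direction in which the jaws open and shut, and the axes are right-handed (so a half turn about z gives the same grasp; the last joint's range is limited). The gripper opens to 85 mm and grips with 20 to 120 N. Pads are 22 mm wide; open, the fingers measure 114 mm over their backs; the gripper's body (76 mm by 85 mm) begins 54 mm behind the grasp point. The pads swing forward as they close: fully open they stand 13 mm farther back than shut.
Start: joints at [-1.347, 0.313, 1.498, -0, 1.331, -0.223], TCP at [226.832, -473.475, 231.294] pointing down, gripper open.
Joint ranges: [-2.94, 2.94], [-0.97, 2.17], [0.19, 2.56], [-1.23, 4.37], [0.02, 3.11], [-2.88, 2.88]. Speed limits (rad/s): [2.39, 2.39, 3.01, 3.14, 3.14, 3.14].

INTERFACE

Orientations are given as a unit quaternion [w, x, y, z].
In Python, from rig import monitor, vision, order, ctrl gives the robot as it stands. The module is installed in compiled form; this text tells all that it offers.
- The arm moves only by the shell command python3 -m pendant 'ROWS' [FORCE]. ROWS is JSON, a list that holds one entry, the list of rows, each a list of 5 numbers: the closure, from -1 (fully open) to 1 (shut), then the shift along the world's x, y, z in m, then the turn about the world's z in degrees. In form: [[[fingers, dx, dy, dz, spin], ...]]. A call has 1 to 20 rows; each row is the pose to reach, as a shift and turn from the pose commanded when the call began; what a row does not reach only later rows make up. A row lasts 1/10 s, in which the tool goes at most 50 mm and 8.59 degrees, less where a joint would pass 70% of its speed; a pose out of reach is approached as far as the arm can. A call with a gripper value outside its range is refused whole. The fingers move at their own pace and stop on an object; FORCE is the grip in N (left out, the last holds). Time passes only in rows, so rows that repeat a pose let the fingers close. It gives the time, the measured TCP pose, the force and the opening at its end, in the units of the state.
- monitor.sense(): the state, without advancing time (a new reading comes with each control period).
- vision.capture(name): name is "scene" or "top" or "wrist"; returns (picture, depth): 400x640x3 uint8, red, green, blue; 400x640 float32, mm along the optical axis (not along the pixel's ray), 0 where there is no reading.
- vision.camera_info(name): a dict with "fov_y" (degrees; the focal length in pixels is half the picture's height over the tangent of half this angle, whatever the lens; pixels are square), "cx", "cy" (the principal point, pixels), "R" (3x3) and "t" (3): a world point X has camera coordinates R X + t; the wrist camera has in their place "hand_eye" (4x4, takes a point from camera to tool coordinates, whose origin is the TCP and whose axes are the tool frame's). Camera axes: x right, y down, z forward; pixel columns grow to the right and rows downward; lengths in mm; the calibration is good to about 2 mm. A picture is of the moment at which its call begins: read the wrist's pose just before it. camera_info takes no time and is no camera call.
- order.finish_job(): hands the job in, once; it reports no verdict.
The state is a dict: "time_s": time; "joints": joint angles; "dq": joint speeds; "tau": joint torques, N m; "eef_pos": TCP position; "ee_rot": TCP orientation; "force": force on the tool from outside, world axes, zero at the start; "wrist_torque": the same for the moment, N m; "grip_width": opening from 0.0 (shut) to 1.0 (fully open).
Only numpy, scipy, OpenCV 4.12 (cv2) and the standard library are available. Lean on these libraries where they do the work, as an engineer would, in place of code of your own. Each camera call takes 0.05 s, during which the arm holds its last target.

TASK

Set the empty orange beaker upright in the middle of the balance's round steel pan, lowering it rather than dropping it, and let go of it. Then tare the balance: with the gripper's fingertips press its blue key gently but firmly, hold it for a moment until it registers, and let go. Do not press on any other part of the balance, and leave the blue beaker where it is.

Things in the scene. Friction and masses are not known exactly. Their poses are not given: they have to be found in the camera images.
- beaker_center (a point): Centre (half-way up, on the axis) of the empty orange plastic beaker: round, open-topped, 50 mm across, 65 mm high, wall 3 mm, about 60 g, upright on the bench, z up through its mouth. It stands in one of three places; a blue beaker of the same shape and a white-lidded green jar (50 mm across, 75 mm high) stand in the others, axes about 90 mm apart or more.
- balance: Grey balance, fixed, housing 66 mm high. Origin: on the bench right below the centre of its round steel pan (flat, rimless, 130 mm across, top 78 mm up); z up, -x toward the robot. Housing x -195 to 85 mm, y -110 to 110 mm. Flat keys at x -155 mm: red at y 68 mm, white at y 0 (1 mm proud, not to be pressed), blue tare key at y -68 mm. A black display lies between keys and pan.
- tare_top (a point): Middle of the top face of the blue tare key: flat, 36 mm (x) by 42 mm (y), 70 mm above the bench, 4 mm proud of the housing, axes as the balance. Pressed straight down it yields at most 2 mm (1 N to start, 6 N at its stop, rigid after that) and springs back. It registers at more than 3 N held for 0.15 s; more than 40 N would damage it.
- blue_beaker_center (a point): Centre (half-way up) of the blue plastic beaker, the same shape and size as the orange one; a bystander to be left standing where it is.
Things that resemble listed ones, but are neither listed nor needed, are in the scene too. There is more than one size of the part that bears beaker_center; the job needs the larger.

How it is judged:
By the outcome, as a careful person would: the job done as asked, in the order asked, and still so for the second after the job is handed in, with the robot touching nothing.
It also fails if it takes over 45 s, if anything falls off the work surface, if the arm or the gripper's body presses on something with over 40 N, if the wrist force passes 120 N, or if a joint passes its speed limit or range.

## Working session

There is one attempt and no reset: what is moved stays moved. The work goes in short steps, Python scripts to look and compute and a shell command to move; the robot and the scene stay as the last step left them, time stands still between calls to the robot, and variables do not carry over. Pictures are saved under pics/ and viewed, and the job is handed in when it is done.

```bash
mkdir -p pics; python3 - <<'E'
from rig import monitor, vision
import cv2,numpy as np
print(monitor.sense())
for n in ["scene","top","wrist"]:
    p,d=vision.capture(n); cv2.imwrite(f"pics/{n}0.png",p[:,:,::-1]); np.savez(f"pics/{n}0.npz",p=p,d=d)
    print(n,vision.camera_info(n))
E
```

```text
{'time_s': 0.0, 'joints': array([-1.34739699e+00,  3.13484460e-01,  1.49845084e+00,  1.21295726e-05,
        1.33099788e+00, -2.23369815e-01]), 'dq': array([ 0.00160932,  0.00014481,  0.00045761,  0.0003483 , -0.00055232,
        0.00040299]), 'tau': array([ 1.15571152e-04, -4.12265897e+01, -2.59742457e+01, -1.85445106e-04,
        4.20048207e-03, -1.51817716e-06]), 'eef_pos': array([ 226.7754151 , -473.2071247 ,  230.71226609]), 'ee_rot': array([-4.78106386e-04,  8.46182845e-01, -5.32892244e-01, -4.69790263e-04]), 'force': array([-0.34512722,  0.1084359 , -0.01393519]), 'wrist_torque': array([-0.00991718, -0.03579281, -0.0413092 ]), 'grip_width': 0.9983942210494795}
scene {'fov_y': 56.83669563400214, 'cx': 322.9928863641849, 'cy': 193.58887060760392, 'R': array([[-0.70692361,  0.7071941 , -0.01164075],
       [ 0.41426859,  0.40065824, -0.81722366],
       [-0.57327179, -0.5825371 , -0.57620307]]), 't': array([ 456.41690455, -138.7336144 ,  971.04541148])}
top {'fov_y': 44.348616292772896, 'cx': 320.0155641334491, 'cy': 200.62309087288168, 'R': array([[-0.02725187, -0.99948603,  0.01688218],
       [-0.99622183,  0.025762  , -0.08293608],
       [ 0.08245853, -0.01907856, -0.99641186]]), 't': array([ -52.91452514,  562.03123265, 1054.50188566])}
wrist {'fov_y': 60.742492808911585, 'cx': 314.6254528792497, 'cy': 194.33051359475212, 'hand_eye': array([[ 9.99999370e-01, -1.03336087e-03,  4.37990035e-04,
         1.52656160e-01],
       [ 8.82857127e-04,  9.65198497e-01,  2.61516886e-01,
        -6.51002522e+01],
       [-6.92988641e-04, -2.61516334e-01,  9.65198802e-01,
        -1.42663667e+02],
       [ 0.00000000e+00,  0.00000000e+00,  0.00000000e+00,
         1.00000000e+00]])}
```

View pics/scene0.png

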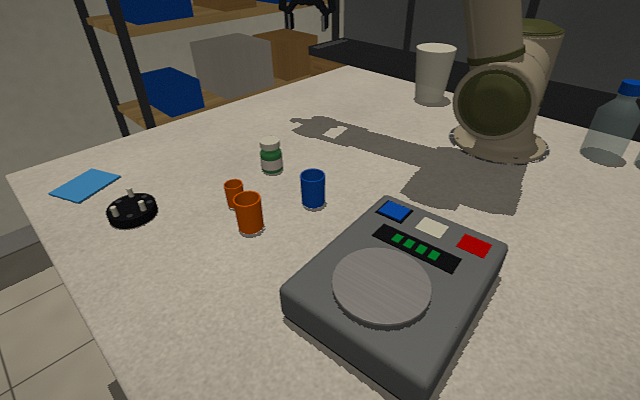

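View pics/top0.png

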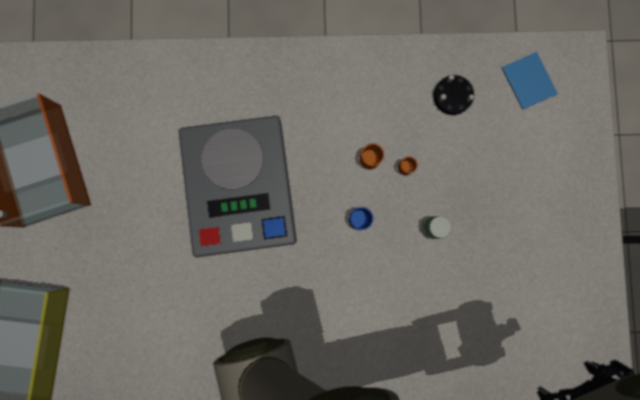

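View pics/wrist0.png

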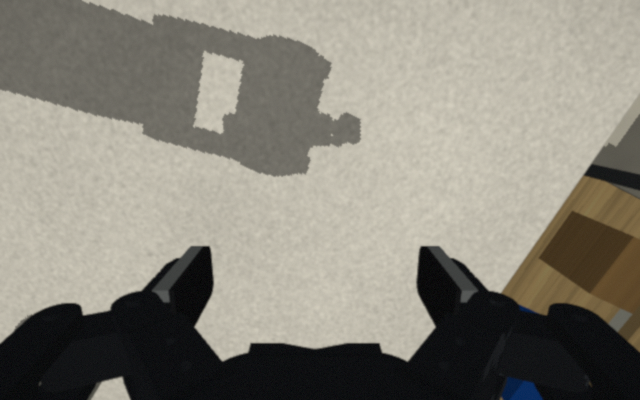

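Scene view: the large orange beaker is at (249,213), the small one at (233,192), blue at (313,189), the jar at (271,156) and the tare key at (394,211). In the top view, large orange is at (371,155) and the tare key at (274,228). The wrist sees only bare bench.

```bash
cat > h.py <<'E'
import numpy as np,cv2
from scipy.spatial.transform import Rotation as Ro
def K(info):
    f=200/np.tan(np.radians(info['fov_y']/2)); return f,info['cx'],info['cy']
def pose(info,st=None):
    "R,t camera->world"
    if 'R' in info:
        R=np.array(info['R']);return R.T,-R.T@np.array(info['t'])
    q=st['ee_rot'];Rt=Ro.from_quat([q[1],q[2],q[3],q[0]]).as_matrix();H=info['hand_eye']
    return Rt@H[:3,:3],Rt@H[:3,3]+st['eef_pos']
def cloud(d,info,st=None):
    f,cx,cy=K(info);v,u=np.mgrid[:400,:640]
    c=np.stack([(u-cx)/f*d,(v-cy)/f*d,d],-1);R,t=pose(info,st)
    return c@R.T+t
def ray(u,v,info,st=None):
    f,cx,cy=K(info);R,t=pose(info,st);r=R@np.array([(u-cx)/f,(v-cy)/f,1]);return t,r/np.linalg.norm(r)
def tri(rs):
    A=0;b=0
    for t,r in rs:
        P=np.eye(3)-np.outer(r,r);A=A+P;b=b+P@t
    return np.linalg.solve(A,b)
def mask(p,c):
    h=cv2.cvtColor(p,cv2.COLOR_RGB2HSV);H,S,V=cv2.split(h)
    if c=='orange': return (H>5)&(H<20)&(S>180)&(V>50)
    if c=='blue': return (H>105)&(H<125)&(S>150)&(V>40)
    if c=='red': return ((H<5)|(H>175))&(S>180)&(V>60)
def comps(m,mn=60):
    n,l,s,c=cv2.connectedComponentsWithStats(m.astype(np.uint8))
    return [(l==i,s[i],c[i]) for i in range(1,n) if s[i][4]>=mn]
E
python3 - <<'E'
from h import *
from rig import vision
np.set_printoptions(precision=1,suppress=True)
for n in ['scene','top']:
    z=np.load(f'pics/{n}0.npz');p,d=z['p'],z['d'];i=vision.camera_info(n);C=cloud(d,i)
    print(n,'bench z',np.median(C[(300,230)[0],100:200,2]) if n=='top' else C[250,180:220,2].mean())
    for c in ['orange','blue','red']:
        for m,s,ce in comps(mask(p,c)):
            X=C[m&(d>0)]
            print(c,s,ce,'med',np.median(X,0),'p2',np.percentile(X,3,0),'p97',np.percentile(X,97,0))
E
```

```text
scene bench z -0.27712583060751117
orange [ 224  179   39   55 1355] [244.5 206.3] med [ 655.4 -178.4   42.1] p2 [ 623.7 -278.1    4.3] p97 [ 681.7 -158.3   64.9]
blue [ 119    0   74   25 1486] [154.5  10.2] med [  296.5 -1261.3   216.3] p2 [  151.2 -1358.1   180.6] p97 [  371.9 -1254.6   253.5]
blue [ 141   67   64   50 2211] [172.3  91.1] med [  283.3 -1273.3  -109. ] p2 [  181.4 -1500.5  -197.4] p97 [  338.8 -1255.1   -71.7]
blue [618  79  22  18 328] [629.7  87.6] med [-81.2 210.1 171.2] p2 [-111.1  193.   156.2] p97 [-75.8 227.3 180.9]
blue [301 169  24  39 834] [312.5 187.6] med [ 530.2 -141.9   44.5] p2 [ 500.6 -175.9    4. ] p97 [ 546.1 -130.1   64.8]
blue [378 201  33  20 370] [394.  210.3] med [508.5  32.7  69.9] p2 [489.9  11.7  66.9] p97 [525.6  51.6  71.2]
red [457 234  35  24 463] [473.9 245.4] med [493.  167.2  67.3] p2 [475.2 147.5  66.1] p97 [509.4 186.1  68.6]
top bench z 0.018711977740281327
orange [ 39  95  20  39 225] [ 47.  109.5] med [770.4 504.   84.9] p2 [715.8 487.2  30.2] p97 [787.5 510.   92.3]
orange [361 145  22  23 381] [371.  155.9] med [ 658.9 -184.3    9. ] p2 [ 630.7 -203.9    0. ] p97 [ 675.4 -159.9   64.6]
orange [399 158  17  16 201] [406.9 165.6] med [ 635.3 -266.1    8.3] p2 [ 616.4 -278.9   -1.2] p97 [ 648.8 -245.2   48.5]
orange [ 63 174  10  27  70] [ 67.3 187.1] med [596.5 451.   88.9] p2 [571.5 442.7  85.6] p97 [621.4 459.2  92.7]
orange [  0 180  18  42 372] [  7.2 203. ] med [570.1 598.7  46. ] p2 [537.7 588.5  20. ] p97 [607.1 609.4  72.3]
blue [350 208  22  21 362] [360.4 218.3] med [ 519.6 -157.2    4.3] p2 [ 499.8 -175.3   -0.4] p97 [ 538.8 -131.6   65.2]
blue [263 218  22  20 358] [273.7 227.1] med [503.6  31.   69.3] p2 [486.8  11.8  65.4] p97 [520.5  51.7  72.7]
red [200 228  19  17 265] [209.2 236.1] med [488.6 166.7  66.9] p2 [474.  149.6  63. ] p97 [503.2 183.7  69.9]
```

```bash
python3 -m pendant '[[[-1,0.04,0.03,0.01,6],[-1,0.08,0.06,0.01,12],[-1,0.12,0.09,0.02,18],[-1,0.16,0.12,0.02,24],[-1,0.20,0.15,0.02,30],[-1,0.24,0.18,0.02,36],[-1,0.28,0.21,0.02,42],[-1,0.32,0.24,0.02,48],[-1,0.36,0.27,0.02,48],[-1,0.39,0.30,0.02,48],[-1,0.40,0.30,0.02,48],[-1,0.40,0.30,0.02,48],[-1,0.40,0.30,0.02,48],[-1,0.40,0.30,0.02,48]]]'
cat > look.py <<'E'
import sys
from h import *
from rig import monitor,vision
st=monitor.sense();p,d=vision.capture('wrist')
n=sys.argv[1];cv2.imwrite(f'pics/{n}.png',p[:,:,::-1]);np.savez(f'pics/{n}.npz',p=p,d=d,ee_rot=st['ee_rot'],eef_pos=st['eef_pos'])
np.set_printoptions(precision=1,suppress=True);print(st['eef_pos'],st['ee_rot'],st['time_s'])
E
python3 look.py w1
```

```text
time_s: 1.55
eef_pos: [626.1, -174.3, 251.4]
ee_rot: [-0.0, 0.99, -0.143, -0.0]
force: [-0.8, 0.3, -0.5]
grip_width: 0.998
[ 626.1 -174.3  251.4] [-0.   1.  -0.1 -0. ] 1.55
```

View pics/w1.png

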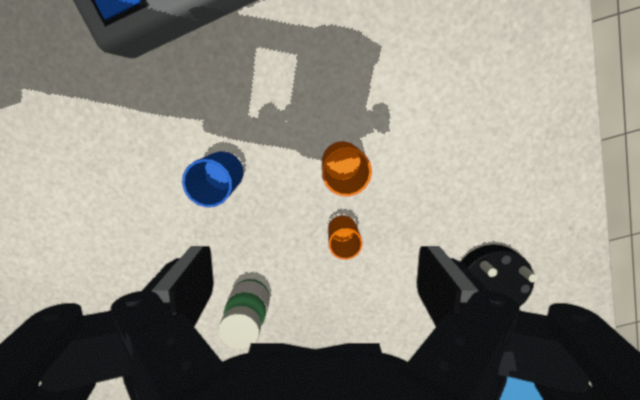

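Wrist view: large orange beaker rim at about (346,168), small one at (345,243), blue at (207,183), jar at (240,330), and the tare key at upper left (115,8).

```bash
cat > fit.py <<'E'
from h import *
from rig import vision
from scipy.optimize import least_squares
import sys
np.set_printoptions(precision=1,suppress=True)
def circ(P,r=None):
    if r: 
        s=least_squares(lambda a:np.hypot(P[:,0]-a[0],P[:,1]-a[1])-r,P.mean(0)[:2],loss='soft_l1')
    else:
        s=least_squares(lambda a:np.hypot(P[:,0]-a[0],P[:,1]-a[1])-a[2],[*P.mean(0)[:2],25],loss='soft_l1')
    return s.x
for n,c in [('scene','scene0'),('top','top0')]+[('wrist',a) for a in sys.argv[1:]]:
    z=np.load(f'pics/{c}.npz');p,d=z['p'],z['d'];i=vision.camera_info(n)
    st={k:z[k] for k in ('ee_rot','eef_pos')} if n=='wrist' else None
    C=cloud(d,i,st)
    for col,nm,g in [('orange','BIG',(655,-182)),('orange','small',(634,-264)),('blue','blue',(520,-153))]:
        m=mask(p,col)&(d>0)&(np.hypot(C[...,0]-g[0],C[...,1]-g[1])<38)
        X=C[m]
        if len(X)<20: continue
        zt=np.percentile(X[:,2],97); rim=X[X[:,2]>zt-5]
        print(c,nm,len(X),'ztop',zt,'rim free',circ(rim), 'r23.5' , circ(rim,23.5) if nm!='small' else '', 'wall r25',circ(X[(X[:,2]>8)&(X[:,2]<60)],25) if n=='scene' else '')
    # pan: points at z 74..82 near
    m=(abs(C[...,2]-78)<4)&(np.hypot(C[...,0]-652,C[...,1]-117)<80)
    if m.sum()>200:
        X=C[m]; (cx,cy),r=cv2.minEnclosingCircle(X[:,:2].astype(np.float32)); lo,hi=np.percentile(X,[.5,99.5],0)
        print(c,'pan',m.sum(),'mec',cx,cy,r,'ext',lo,hi,(lo+hi)/2,np.median(X,0))
    for col,g in [('blue',(506,32)),('red',(490,167))]:
        m=mask(p,col)&(d>0)&(np.hypot(C[...,0]-g[0],C[...,1]-g[1])<40)&(C[...,2]>60)
        if m.sum()>50:
            v,u=np.nonzero(m); X=C[m]; rr=cv2.minAreaRect(X[:,:2].astype(np.float32)); print(c,col,'key',rr,np.median(X[:,2]),'px',u.mean(),v.mean())
# triangulated: rim centres by ellipse fit of silhouettes is occlusion-prone; key centres are flat
E
python3 fit.py w1
```

```text
scene0 BIG 1039 ztop 65.02848859008745 rim free [ 658.5 -181.6   23.2] r23.5 [ 658.5 -181.6] wall r25 [ 657.8 -183. ]
scene0 small 312 ztop 48.87634545499857 rim free [ 636.7 -262.1   17.3] r23.5  wall r25 [ 626.8 -255.5]
scene0 blue 829 ztop 64.84315787676924 rim free [ 522.6 -153.4   23. ] r23.5 [ 522.6 -153.5] wall r25 [ 521.6 -154.8]
scene0 pan 6116 mec 653.161865234375 115.8754653930664 65.99911499023438 ext [592.4  53.9  74.9] [717.3 178.3  79.7] [654.9 116.1  77.3] [660.  121.   77.9]
scene0 blue key ((505.1557312011719, 30.92383575439453), (41.419219970703125, 42.226417541503906), 7.871034622192383) 69.8710089476873 px 393.97027027027025 210.25405405405405
scene0 red key ((492.4764709472656, 166.5392303466797), (38.06086349487305, 41.23987579345703), 7.374825954437256) 67.33124131627454 px 473.9197396963124 245.412147505423
top0 BIG 379 ztop 64.57293900735337 rim free [ 653.2 -181.9   22.1] r23.5 [ 654.3 -183.2] wall r25 
top0 small 200 ztop 48.538397187453846 rim free [ 631.8 -261.7   16.2] r23.5  wall r25 
top0 blue 362 ztop 65.19781292711254 rim free [ 518.1 -153.2   22. ]
[... 292 characters left out ...]
647548675537) 69.31219776214823 px 273.72752808988764 227.17134831460675
top0 red key ((488.5506591796875, 166.331298828125), (31.155778884887695, 37.32057571411133), 5.252167224884033) 66.86335189167426 px 209.20377358490566 236.09056603773584
w1 BIG 2004 ztop 65.77029993153216 rim free [ 654.9 -183.5   22.7] r23.5 [ 654.8 -183.5] wall r25 
w1 small 1085 ztop 49.4330113586271 rim free [ 633.5 -263.6   17.1] r23.5  wall r25 
w1 blue 2347 ztop 65.76253287763703 rim free [ 519.9 -155.4   22.8] r23.5 [ 519.9 -155.5] wall r25 
w1 blue key ((503.4466552734375, 10.267019271850586), (14.841227531433105, 40.82952880859375), 74.55462646484375) 69.91467711203342 px 114.14774774774774 6.614414414414415
```

```bash
python3 -m pendant '[[[-1,0.029,-0.009,-0.02,0],[-1,0.029,-0.009,-0.06,0],[-1,0.029,-0.009,-0.10,0],[-1,0.029,-0.009,-0.13,0],[-1,0.029,-0.009,-0.16,0],[-1,0.029,-0.009,-0.18,0],[-1,0.029,-0.009,-0.20,0],[-1,0.029,-0.009,-0.215,0],[-1,0.029,-0.009,-0.229,0],[-1,0.029,-0.009,-0.229,0],[-1,0.029,-0.009,-0.229,0]]]' 25; python3 look.py w2; python3 - <<'E'
from h import *
E
```

```text
time_s: 2.7
eef_pos: [656.1, -182.7, 22.9]
ee_rot: [0.0, 0.99, -0.143, 0.0]
force: [0.3, 0.4, 0.2]
grip_width: 1.0
[ 656.1 -182.7   22.9] [ 0.   1.  -0.1  0. ] 2.7
```

View pics/w2.png

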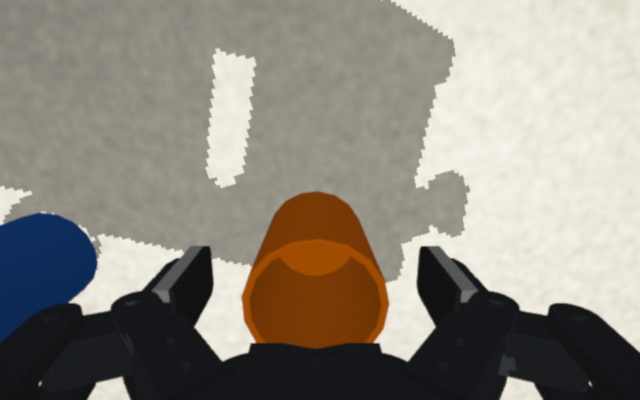

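The beaker sits centred between the jaws at about (315,295), clear of the blue one at left. Closing now.

```bash
python3 -m pendant '[[[0,0,0,0,0],[0.3,0,0,0,0],[0.6,0,0,0,0],[1,0,0,0,0],[1,0,0,0,0],[1,0,0,0,0],[1,0,0,0,0],[1,0,0,0,0],[1,0,0,0,0]]]' 25; python3 -m pendant '[[[1,0,0,0.01,0],[1,0,0,0.03,0],[1,0,0,0.06,0],[1,0,0,0.10,0],[1,0,0,0.14,0],[1,0,0,0.17,0],[1,0,0,0.18,0],[1,0,0,0.18,0],[1,0,0,0.18,0]]]'; python3 look.py w3
```

```text
time_s: 3.65
eef_pos: [656.1, -182.6, 22.9]
ee_rot: [0.0, 0.99, -0.143, 0.0]
force: [0.2, -0.1, 5.4]
grip_width: 0.565
time_s: 4.55
eef_pos: [655.2, -182.3, 200.1]
ee_rot: [-0.0, 0.99, -0.143, -0.002]
force: [0.3, -1.0, -0.9]
grip_width: 0.562
[ 655.2 -182.3  200.1] [-0.   1.  -0.1 -0. ] 4.55
```

View pics/w3.png

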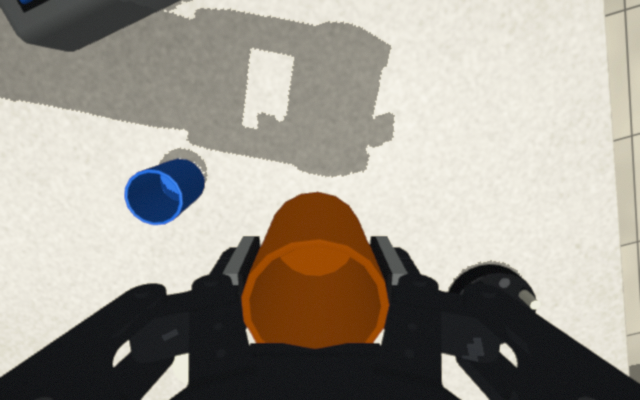

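Held squarely: rim at (315,295), unchanged relative to the gripper. I'll carry it to just short of the pan and look.

```bash
python3 -m pendant '[[[1,0,0.02,0.01,0],[1,0,0.05,0.02,0],[1,0,0.09,0.03,0],[1,-0.01,0.13,0.04,0],[1,-0.01,0.17,0.04,0],[1,-0.01,0.20,0.04,0],[1,-0.01,0.22,0.04,0],[1,-0.01,0.22,0.04,0],[1,-0.01,0.22,0.04,0],[1,-0.01,0.22,0.04,0]]]'; python3 look.py w4; python3 fit.py w4 | grep w4
```

```text
time_s: 5.6
eef_pos: [645.7, 36.9, 242.0]
ee_rot: [0.0, 0.99, -0.143, -0.0]
force: [0.1, -0.7, -0.3]
grip_width: 0.566
[645.7  36.9 242. ] [ 0.   1.  -0.1 -0. ] 5.6
w4 blue 47 ztop 57.10257144807378 rim free [    37.7 -21378.9  21253. ] r23.5 [ 519.4 -154.8] wall r25 
w4 pan 18471 mec 651.1524658203125 113.45094299316406 65.01517486572266 ext [589.5  51.9  76.2] [713.1 175.4  80. ] [651.3 113.6  78.1] [652.3 116.8  78.1]
w4 blue key ((503.2271423339844, 28.852813720703125), (39.65974044799805, 44.055625915527344), 5.889612674713135) 70.30541899822924 px 178.96160990712073 220.54117647058823
w4 red key ((490.2734680175781, 164.57257080078125), (36.15083694458008, 41.26435089111328), 6.943966388702393) 67.49467200526985 px 106.42684210526316 86.10263157894737
```

View pics/w4.png

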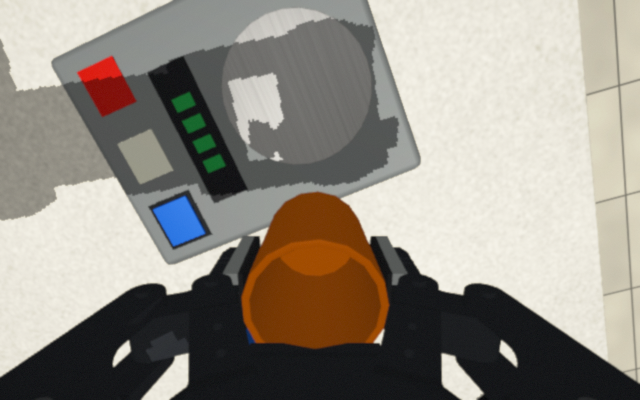

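Wrist view: pan centred at about (297,85), tare key at (179,220). It measures the pan at (651,114), top z≈78, which agrees with the fixed cameras. Next: move over the pan and lower the beaker to about 5 mm above it.

```bash
python3 -m pendant '[[[1,0.002,0.02,0,0],[1,0.004,0.05,0,0],[1,0.006,0.07,-0.01,0],[1,0.006,0.077,-0.03,0],[1,0.006,0.077,-0.06,0],[1,0.006,0.077,-0.09,0],[1,0.006,0.077,-0.11,0],[1,0.006,0.077,-0.125,0],[1,0.006,0.077,-0.132,0],[1,0.006,0.077,-0.135,0],[1,0.006,0.077,-0.135,0],[1,0.006,0.077,-0.135,0]]]'; python3 - <<'E'
from h import *
from rig import monitor,vision
st=monitor.sense();print(st['eef_pos'],st['force'])
for n in ['scene','top']:
    p,d=vision.capture(n);cv2.imwrite(f'pics/{n}1.png',p[:,:,::-1])
E
```

```text
time_s: 6.85
eef_pos: [652.3, 114.4, 108.2]
ee_rot: [-0.0, 0.99, -0.143, 0.001]
force: [0.1, 0.4, -1.0]
grip_width: 0.566
[652.25894765 114.37180687 108.22230871] [ 0.06239843  0.40677645 -1.01725513]
```

View pics/scene1.png

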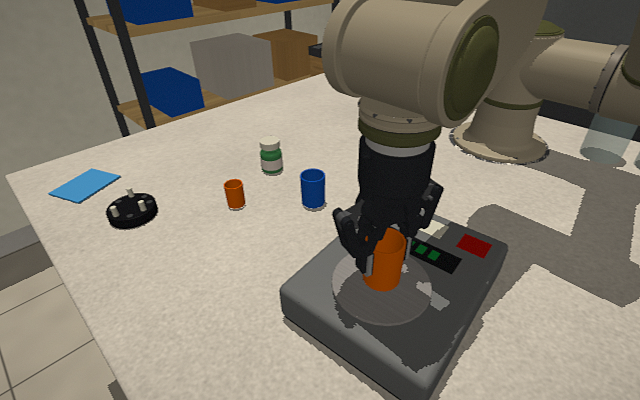

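The beaker hangs just above the pan's middle, its base at about (382,286). Lowering slowly.

```bash
python3 -m pendant '[[[1,0,0,-0.002,0],[1,0,0,-0.003,0],[1,0,0,-0.004,0],[1,0,0,-0.005,0],[1,0,0,-0.0055,0],[1,0,0,-0.0055,0],[1,0,0,-0.0055,0]]]'; python3 -m pendant '[[[1,0,0,-0.0005,0],[1,0,0,-0.001,0],[1,0,0,-0.001,0]]]'
```

```text
time_s: 7.65
eef_pos: [651.9, 114.5, 101.8]
ee_rot: [0.0, 0.99, -0.143, 0.0]
force: [-0.6, -0.5, -0.5]
grip_width: 0.562
time_s: 7.95
eef_pos: [651.9, 114.6, 101.0]
ee_rot: [-0.0, 0.99, -0.143, 0.0]
force: [-0.2, 0.0, 0.7]
grip_width: 0.567
```

```bash
python3 -m pendant '[[[1,0,0,-0.0005,0],[1,0,0,-0.0005,0]]]'; python3 -m pendant '[[[1,0,0,-0.0005,0],[1,0,0,-0.0005,0]]]'
```

```text
time_s: 8.15
eef_pos: [652.0, 114.6, 100.9]
ee_rot: [-0.0, 0.99, -0.143, 0.0]
force: [-0.9, 0.6, 4.2]
grip_width: 0.566
time_s: 8.35
eef_pos: [652.0, 114.6, 100.9]
ee_rot: [-0.0, 0.99, -0.143, 0.0]
force: [-3.0, -1.1, 7.9]
grip_width: 0.567
```

Contact at about 8 N. Releasing gradually, then rising.

```bash
python3 -m pendant '[[[0,0,0,0,0],[-0.3,0,0,0,0],[-0.6,0,0,0,0],[-1,0,0,0,0],[-1,0,0,0,0],[-1,0,0,0,0]]]'; python3 -m pendant '[[[-1,0,0,0.01,0],[-1,0,0,0.03,0],[-1,0,0,0.06,0],[-1,0,0,0.09,0],[-1,0,0,0.12,0],[-1,0,0,0.15,0],[-1,0,0,0.16,0],[-1,0,0,0.16,0]]]'; python3 look.py w5; python3 - <<'E'
from h import *
from fit import circ
from rig import vision
z=np.load('pics/w5.npz');p,d=z['p'],z['d'];C=cloud(d,vision.camera_info('wrist'),z)
m=mask(p,'orange')&(d>0)&(np.hypot(C[...,0]-652,C[...,1]-114)<45);X=C[m];zt=np.percentile(X[:,2],97)
print('rim z',zt,circ(X[X[:,2]>zt-4],23.5))
E
```

```text
time_s: 8.95
eef_pos: [651.8, 114.5, 99.6]
ee_rot: [0.0, 0.99, -0.143, -0.0]
force: [-0.1, 0.9, -0.1]
grip_width: 0.999
time_s: 9.75
eef_pos: [652.2, 114.5, 261.2]
ee_rot: [-0.0, 0.99, -0.143, 0.001]
force: [0.6, -0.8, 0.7]
grip_width: 1.003
[652.2 114.5 261.2] [-0.   1.  -0.1  0. ] 9.75
scene0 BIG 1039 ztop 65.02848859008745 rim free [ 658.5 -181.6   23.2] r23.5 [ 658.5 -181.6] wall r25 [ 657.8 -183. ]
scene0 small 312 ztop 48.87634545499857 rim free [ 636.7 -262.1   17.3] r23.5  wall r25 [ 626.8 -255.5]
scene0 blue 829 ztop 64.84315787676924 rim free [ 522.6 -153.4   23. ] r23.5 [ 522.6 -153.5] wall r25 [ 521.6 -154.8]
scene0 pan 6116 mec 653.161865234375 115.8754653930664 65.99911499023438 ext [592.4  53.9  74.9] [717.3 178.3  79.7] [654.9 116.1  77.3] [660.  121.   77.9]
scene0 blue key ((505.1557312011719, 30.92383575439453), (41.419219970703125, 42.226417541503906), 7.871034622192383) 69.8710089476873 px 393.97027027027025 210.25405405405405
scene0 red key ((492.4764709472656, 166.5392303466797), (38.06086349487305, 41.23987579345703), 7.374825954437256) 67.33124131627454 px 47
[... 164 characters left out ...]
7453846 rim free [ 631.8 -261.7   16.2] r23.5  wall r25 
top0 blue 362 ztop 65.19781292711254 rim free [ 518.1 -153.2   22. ] r23.5 [ 518.3 -155. ] wall r25 
top0 pan 2827 mec 650.2418823242188 114.24128723144531 65.06425476074219 ext [588.7  52.5  74.1] [712.4 176.2  81.6] [650.5 114.3  77.9] [649.5 114.6  77.3]
top0 blue key ((503.6163635253906, 31.454936981201172), (36.669097900390625, 43.02735900878906), 6.046647548675537) 69.31219776214823 px 273.72752808988764 227.17134831460675
top0 red key ((488.5506591796875, 166.331298828125), (31.155778884887695, 37.32057571411133), 5.252167224884033) 66.86335189167426 px 209.20377358490566 236.09056603773584
rim z 143.71852107631543 [651.2 113.6]
```

View pics/w5.png

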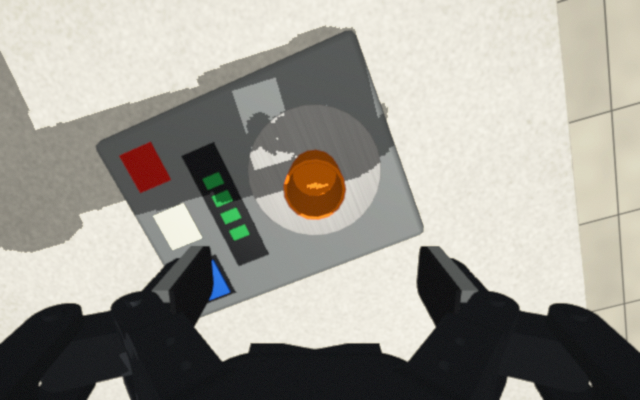

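The beaker stands upright on the pan, rim at (315,200); it measures (651,114) against a pan centre of (651,113.5). Next I'll shut the gripper, turn the jaws along the key's long side and go above the key.

```bash
python3 -m pendant '[[[0,-0.02,-0.01,0,-8],[1,-0.04,-0.02,0,-16],[1,-0.06,-0.035,0,-24],[1,-0.08,-0.05,0,-32],[1,-0.10,-0.06,0,-40],[1,-0.12,-0.07,0,-48],[1,-0.135,-0.08,0,-56],[1,-0.148,-0.084,0,-64],[1,-0.148,-0.084,0,-68],[1,-0.148,-0.084,0,-68],[1,-0.148,-0.084,0,-68],[1,-0.148,-0.084,0,-68]]]' 25; python3 look.py w6; python3 fit.py w6 | grep w6
```

```text
time_s: 11.0
eef_pos: [503.8, 30.6, 259.1]
ee_rot: [0.0, 0.741, -0.671, -0.001]
force: [0.7, -0.2, 0.8]
grip_width: 0.001
[503.8  30.6 259.1] [ 0.   0.7 -0.7 -0. ] 11.0
w6 small 2009 ztop 49.26309579697602 rim free [ 633.  -263.1   17.1] r23.5  wall r25 
w6 blue 2697 ztop 65.79898044544957 rim free [ 519.2 -154.6   22.9] r23.5 [ 519.2 -154.6] wall r25 
w6 pan 7469 mec 642.4711303710938 112.57573699951172 63.7579231262207 ext [587.8  50.7  75.7] [649.6 173.2  80.3] [618.7 112.   78. ] [619.8 107.9  78. ]
w6 blue key ((503.83123779296875, 29.4090633392334), (37.852691650390625, 43.47836685180664), 6.576325416564941) 70.17619244103605 px 315.0236171535115 169.01056556867618
w6 red key ((489.9515686035156, 164.37979125976562), (34.63911056518555, 41.460968017578125), 5.472102165222168) 67.32589271632042 px 179.04229390681004 169.5204301075269
```

View pics/w6.png

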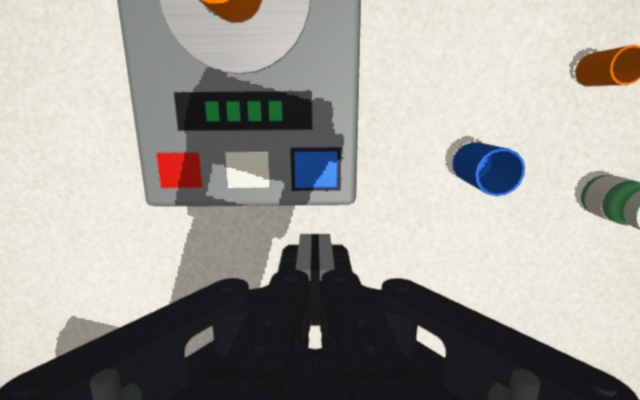

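Key at (315,169) directly ahead of the closed fingers and aligned with them; it measures (503.8, 29.4, 70). Descending to about 10 mm above it.

```bash
python3 -m pendant '[[[1,0,-0.001,-0.03,0],[1,0,-0.001,-0.07,0],[1,0,-0.001,-0.11,0],[1,0,-0.001,-0.14,0],[1,0,-0.001,-0.16,0],[1,0,-0.001,-0.172,0],[1,0,-0.001,-0.177,0],[1,0,-0.001,-0.177,0],[1,0,-0.001,-0.177,0]]]'; python3 look.py w7
```

```text
time_s: 11.95
eef_pos: [504.4, 29.5, 83.7]
ee_rot: [-0.0, 0.741, -0.672, 0.001]
force: [0.9, 0.4, -0.6]
grip_width: -0.0
[504.4  29.5  83.7] [-0.   0.7 -0.7  0. ] 11.95
```

View pics/w7.png

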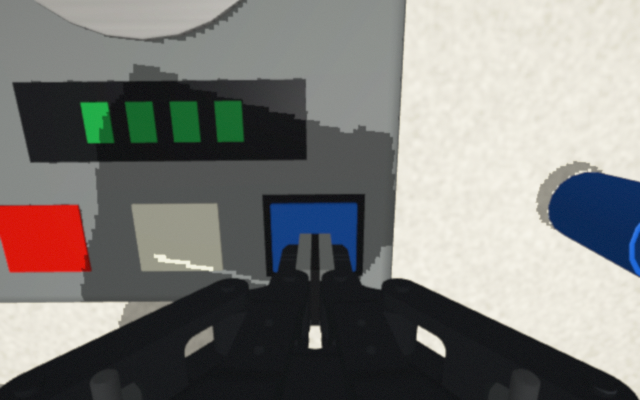

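The fingertips at (315,245) are over the blue key. Approaching in small steps.

```bash
python3 -m pendant '[[[1,0,0,-0.004,0],[1,0,0,-0.008,0],[1,0,0,-0.010,0],[1,0,0,-0.011,0],[1,0,0,-0.012,0],[1,0,0,-0.012,0],[1,0,0,-0.012,0]]]'; python3 -m pendant '[[[1,0,0,-0.0005,0],[1,0,0,-0.001,0],[1,0,0,-0.001,0]]]'
```

```text
time_s: 12.7
eef_pos: [503.9, 29.5, 70.8]
ee_rot: [-0.0, 0.741, -0.672, 0.0]
force: [-0.1, -0.1, -0.8]
grip_width: -0.001
time_s: 13.0
eef_pos: [503.9, 29.5, 69.9]
ee_rot: [-0.0, 0.741, -0.672, 0.0]
force: [-0.2, 0.1, 1.0]
grip_width: 0.003
```

```bash
python3 -m pendant '[[[1,0,0,-0.0005,0],[1,0,0,-0.001,0],[1,0,0,-0.001,0]]]'; python3 -m pendant '[[[1,0,0,-0.0005,0],[1,0,0,-0.0005,0]]]'
```

```text
time_s: 13.3
eef_pos: [503.9, 29.5, 68.9]
ee_rot: [-0.0, 0.741, -0.672, 0.0]
force: [-2.1, -0.5, 2.7]
grip_width: -0.006
time_s: 13.5
eef_pos: [503.9, 29.5, 68.4]
ee_rot: [-0.0, 0.741, -0.672, 0.0]
force: [-0.7, -0.2, 4.6]
grip_width: -0.0
```

```bash
python3 -m pendant '[[[1,0,0,-0.0005,0],[1,0,0,-0.001,0],[1,0,0,-0.001,0]]]'; python3 -m pendant '[[[1,0,0,-0.0003,0],[1,0,0,-0.0003,0],[1,0,0,-0.0003,0],[1,0,0,-0.0003,0]]]';python3 - <<'E'
from h import *
from rig import monitor,vision
p,d=vision.capture('wrist');cv2.imwrite('pics/w8.png',p[:,:,::-1]);print(monitor.sense()['force'])
E
```

```text
time_s: 13.8
eef_pos: [503.9, 29.5, 67.9]
ee_rot: [-0.0, 0.741, -0.672, 0.0]
force: [-3.7, 0.4, 10.5]
grip_width: -0.001
time_s: 14.2
eef_pos: [504.0, 29.5, 67.9]
ee_rot: [-0.0, 0.741, -0.672, 0.0]
force: [-4.5, 0.2, 13.7]
grip_width: 0.002
[-5.35416353 -0.75469222 13.42009909]
```

View pics/w8.png

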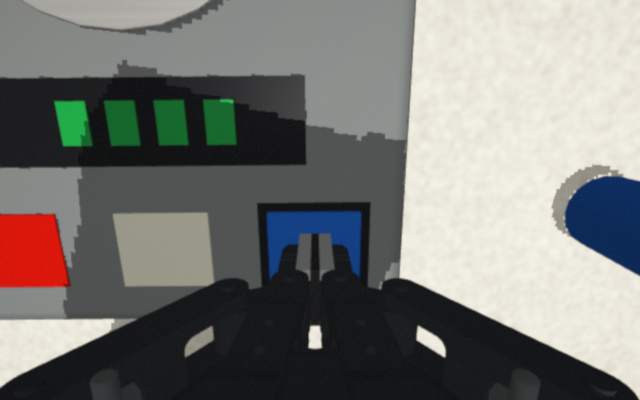

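The key is at its stop (z 67.9) with 13 N held for over 0.4 s, fingers at (315,250) inside the key. Letting go.

```bash
python3 -m pendant '[[[1,0,0,0.001,0],[1,0,0,0.003,0],[1,0,0,0.01,0],[1,0,0,0.03,0],[1,0,0,0.06,0],[1,0,0,0.10,0],[1,0,0,0.14,0],[1,0,0,0.17,0],[1,0,0,0.18,0],[1,0,0,0.18,0],[1,0,0,0.18,0]]]'; python3 look.py w9; python3 fit.py w9|grep w9; python3 - <<'E'
from h import *
from rig import vision
p,d=vision.capture('scene');cv2.imwrite('pics/scene2.png',p[:,:,::-1])
E
```

```text
time_s: 15.35
eef_pos: [503.3, 29.6, 245.5]
ee_rot: [0.001, 0.741, -0.672, -0.001]
force: [-0.3, 0.6, -1.0]
grip_width: 0.0
[503.3  29.6 245.5] [ 0.   0.7 -0.7 -0. ] 15.35
w9 small 1761 ztop 49.204243757675854 rim free [ 633.  -263.3   17.3] r23.5  wall r25 
w9 blue 2959 ztop 65.74472443319029 rim free [ 519.2 -154.6   22.9] r23.5 [ 519.1 -154.5] wall r25 
w9 pan 7668 mec 639.8186645507812 112.3616714477539 63.50236129760742 ext [587.7  51.1  75.7] [645.3 171.9  80.2] [616.5 111.5  78. ] [618.3 108.4  78. ]
w9 blue key ((503.81591796875, 29.47344398498535), (37.88790512084961, 43.12174606323242), 5.190404415130615) 70.15972277856292 px 314.08357515960535 170.5902495647127
w9 red key ((490.5302429199219, 164.4469451904297), (34.78668212890625, 41.51014709472656), 5.6403093338012695) 67.30993061406588 px 172.69436997319036 171.86595174262735
```

View pics/scene2.png

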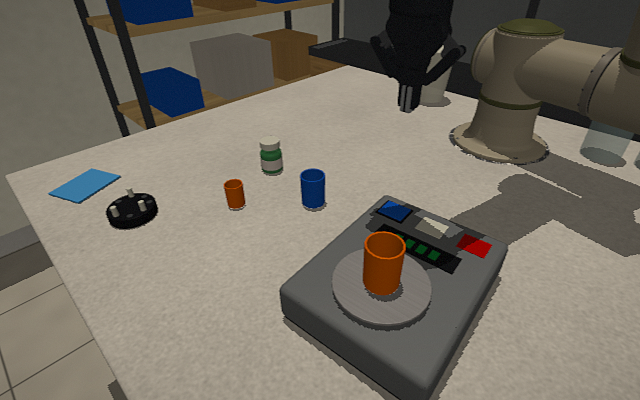

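View pics/w9.png

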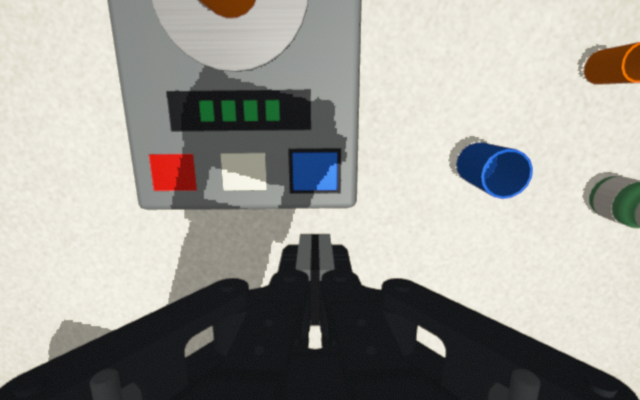

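The beaker stands upright mid-pan at (383,275) in the scene view. The key has sprung back to z≈70, the blue beaker hasn't moved and the arm is clear, so I'm handing in.

```bash
python3 -c "
from rig import order
print(order.finish_job())"
```

```text
the job is handed in; nothing more can be done
None
```

The larger orange beaker is standing on the balance pan, the tare key has been pressed and released, and the job is handed in at about 15.4 s.

- **Beaker:** I lowered it onto the pan in sub-millimetre steps until about 8 N of contact, then opened the gripper and rose clear. It measured (651, 114) mm against a pan centre of (651, 113.5) mm, with its rim at z≈144 mm and standing upright.
- **Tare key:** With the fingers shut I pressed straight down to the key's stop. The force was about 10 N on reaching it and 13–14 N while held, more than 0.4 s in all. After release the key was back at z≈70 mm.
- **Final state:** The blue beaker stayed within measuring error of where it was, and the robot touched nothing.
- **Disagreement:** The fixed cameras differed from the wrist camera by 1–4 mm, so I used the wrist values.
- **Not confirmed:** The display showed no visible change, so the force and hold time are the only evidence that the tare registered.

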